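# Lock the squaring jig and hold the try square in its corner

## Task

On the squaring jig, first turn the lock collar by its lug until the lug is at the locked mark, pointing straight away from the stud along the white line on the base plate. Then pick up the try square and press it into the corner between stud and base plate, on the free side of the stud, until its stock sits flush on the plate and its upright edge is flush against the stud. Finish while still gripping it and keeping it pressed against both faces (do not let go), and leave the other things on the bench where they are.

Things in the scene. Friction and masses are not known exactly. Their poses are not given: they have to be found in the camera images.
- jig: The squaring jig, fixed to the bench: a dark steel base plate 385 x 100 mm, top 15 mm above the bench, carrying a square upright stud and a lock collar. Origin on the bench under the stud's centre; z up; x runs along the plate's long direction from the stud over its free half. The plate spans x -200 to +185 mm and y -50 to +50 mm. Along x < 0 stands the lock collar with a clamp strap to the stud (top 44 mm above the bench). Place and yaw vary
- plate: The jig's base plate, same origin and axes as jig; flat top 15 mm above the origin
- stud: The jig's stud, a bare steel post 50 x 50 mm with its top 130 mm above the bench; same origin and axes as jig (origin on the bench under its centre). Rigidly fixed
- corner (a point): The middle of the inside corner: the line where the stud's free face (at jig x = +25 mm) meets the plate's top. Axes as the jig's: x out of the stud's face along the free plate, z up. The stud's face reaches 25 mm either way along y and 115 mm up
- collar_axis (a point): Point on the vertical turning axis of the lock collar, 100 mm from the stud's centre on the jig's -x side, 90 mm above the bench, axes as the jig's
- collar (a joint): Turn of the lock collar in rad, growing anticlockwise seen from above. At 0 the lug points along the jig's +y, at 1.571 (the locked mark, white line on the plate) it points along the jig's -x, straight away from the stud. It turns from -0.1 to 2.0 and stays where it is left (friction about 0.1 N m): there is no stop at the mark. Locked means within about 0.14 rad of 1.571
- collar_lug (a point): Grip point in the collar's upright lug, 60 mm from the collar's axis. The lug is a bare steel fin 12 mm thick (across its radius), 32 mm long along the radius (44 to 76 mm from the axis), its top 102 mm above the bench and this point 90 mm above it, free on both sides. x points outward along the radius, z up. The collar ring itself is 60 mm across, from 50 to 72 mm above the bench
- square_grip (a point): Grip point in the try square's stock: 88 mm along the stock from the heel, 24 mm above its underside, on its middle plane. The square stands on its stock: a dark wooden bar 140 mm long (x), 20 mm thick (y), 36 mm high; at the heel end a steel blade 26 mm wide and 6 mm thick rises to 120 mm above the underside, its outer edge level with the stock's end. x runs along the stock away from the heel, z up; about 0.28 kg
- heel (a point): The square's outer corner: underside of the stock, at its heel end, on the middle plane; axes as square_grip. Seated, it coincides with corner (up to 20 mm either way along the corner line) with both x axes pointing the same way
- square: The try square itself; origin and axes as heel
- wrench: a steel open-ended wrench about 180 mm long lying flat beyond the jig; bystander
- screwdriver: a black-handled screwdriver lying flat beside the square; bystander
- tape: a paper-coloured roll of tape lying flat, 96 mm across, 24 mm high; bystander
- tin: a bare metal tin, 74 mm across, 60 mm high, standing; bystander
- jar: a grey plastic jar, 64 mm across, 75 mm high, standing; bystander
- socket: a steel wrench socket, 28 mm across, 36 mm high, standing between jig and square; bystander
- offcut: a dark steel offcut 70 x 40 x 30 mm lying flat beyond the lock collar; bystander
Mind the look-alikes: they are no part of the job. Of the things shaped like the square, the dark wooden one is meant.

How it is judged:
By the outcome, as a careful person would: the job done as asked, in the order asked, and still so for the second after the job is handed in, while the arm keeps its last pose, push and grip.
It also fails if it takes over 54 s, if anything falls off the work surface, if the arm or the gripper's body presses on something with over 40 N, if the wrist force passes 120 N, or if a joint passes its speed limit or range.

## Robot

A 6-joint arm with a two-finger parallel gripper is mounted at the origin on the work surface. World frame = base frame: x ahead of the robot, y to its left, z up, the work surface at z = 0. Lengths are in m, angles in rad, forces in N, time in s.
With the tool pointing down it reaches from about 0.35 to 0.775 m from the base axis. Payload 5.5 kg.
Tool frame: the origin (TCP) lies at the very end of the fingers, on their centre line; the grasp point (between the pads) lies 19 mm behind it; y points along the fingers, z is the direction in which the jaws open and shut, and the axes are right-handed (so a half turn about y gives the same grasp; the last joint's range is limited). The gripper opens to 85 mm and grips with 20 to 120 N. Pads are 22 mm wide; open, the fingers measure 114 mm over their backs; the gripper's body (76 mm by 85 mm) begins 54 mm behind the grasp point. The pads swing forward as they close: fully open they stand 13 mm farther back than shut.
Start: joints at [-1.294, 0.313, 0.046, 1.304, 0, 1.431], TCP at [0.233, -0.526, 0.231] pointing down, gripper open.
Joint ranges: [-2.76, 2.76], [-0.86, 1.69], [-1.03, 1.26], [-2.2, 2.34], [-1.47, 1.5], [-3.14, 3.14]. Speed limits (rad/s): [2.57, 2.57, 3.14, 3.14, 3.14, 3.14].

## Interface

Orientations are given as a unit quaternion [w, x, y, z].
In Python, from workcell import env gives the robot as it stands.
- The arm moves only by the shell command python3 -m inch 'ROWS' [OPENING] [FORCE]. ROWS is JSON, a list that holds one entry, the list of rows, each a list of 4 numbers: the shift along the tool's x, y, z in mm, then the turn about the tool's y in degrees. In form: [[[tx, ty, tz, spin], ...]]. A call has 1 to 10 rows; each row is the pose to reach, as a shift and turn from the pose commanded when the call began, along the tool's axes at that moment; what a row does not reach only later rows make up. A row lasts 1/10 s, in which the tool goes at most 50 mm and 8.59 degrees, less where a joint would pass 70% of its speed; a pose out of reach is approached as far as the arm can. A call with a gripper value outside its range is refused whole. OPENING is the finger opening in mm, from 0 to 85.4, set as the call begins (- or left out, the last holds). The fingers move at their own pace and stop on an object; FORCE is the grip in N (left out, the last holds). Time passes only in rows, so rows that repeat a pose let the fingers close. It gives the time, the measured TCP pose, the force and the opening at its end, in the units of the state.
- env.get_state(): the state, without advancing time (a new reading comes with each control period).
- env.read_camera(name): name is "scene" or "top" or "wrist"; returns the picture (420x560x3 uint8, blue, green, red); there is no depth.
- env.camera_model(name): a dict with "fx", "fy", "cx", "cy" (pixels), "distortion" ([k1, k2, p1, p2, k3] as OpenCV has them; the pictures are not rectified), "R" (3x3) and "t" (3): a world point X has camera coordinates R X + t; the wrist camera has in their place "mount" (4x4, takes a point from camera to tool coordinates, whose origin is the TCP and whose axes are the tool frame's). Camera axes: x right, y down, z forward; pixel columns grow to the right and rows downward; lengths in m; the calibration is good to about 2 mm. A picture is of the moment at which its call begins: read the wrist's pose just before it. camera_model takes no time and is no camera call.
- env.hand_in(): hands the job in, once; it reports no verdict.
The state is a dict: "clock": time; "joint_pos": joint angles; "qvel": joint speeds; "tau": joint torques, N m; "tcp_pos": TCP position; "orientation": TCP orientation; "wrist_force": force on the tool from outside, world axes, zero at the start; "ft_torque": the same for the moment, N m; "finger_gap": finger opening in m.
Only numpy, scipy, OpenCV 4.12 (cv2) and the standard library are available. Lean on these libraries where they do the work, as an engineer would, in place of code of your own. Each camera call takes 0.05 s, during which the arm holds its last target.

## Working session

There is one attempt and no reset: what is moved stays moved. The work goes in short steps, Python scripts to look and compute and a shell command to move; the robot and the scene stay as the last step left them, time stands still between calls to the robot, and variables do not carry over. Pictures are saved under pics/ and viewed, and the job is handed in when it is done.

```bash
ls; mkdir -p pics; python3 - <<'E'
from workcell import env
import cv2
s=env.get_state();print(s)
for n in("scene","top","wrist"):
    cv2.imwrite(f"pics/{n}0.png",env.read_camera(n)); m=env.camera_model(n); print(n,m)
E
```

```text
pics
{'clock': 0.0, 'joint_pos': array([-1.29361657e+00,  3.14009196e-01,  4.49387496e-02,  1.30358711e+00,
       -2.89680771e-05,  1.43120375e+00]), 'qvel': array([-0.00184545,  0.00342015,  0.00154679,  0.00052542,  0.00037798,
        0.00071953]), 'tau': array([-9.86464220e-04, -4.80626070e+01,  2.98534781e+01,  1.92180974e-02,
       -2.53077596e-04,  4.12499986e-06]), 'tcp_pos': array([ 0.23260804, -0.52527462,  0.23038742]), 'orientation': array([ 0.14623163, -0.14634253,  0.69246476, -0.69115319]), 'wrist_force': array([-0.51838559, -0.70094183,  1.25886502]), 'ft_torque': array([ 0.01930571, -0.00330861,  0.02147636]), 'finger_gap': 0.08542853705632399}
scene {'fx': 402.2833988957867, 'fy': 402.2833988957867, 'cx': 280.89469349791585, 'cy': 207.08996320867183, 'distortion': array([-0.03020152,  0.        ,  0.        ,  0.        ,  0.        ]), 'R': array([[ 0.59212606,  0.80565453, -0.0175356 ],
       [ 0.42242196, -0.32884856, -0.84464094],
       [-0.68625536,  0.49272649, -0.53504597]]), 't': array([-0.25914236, -0.16434696,  1.35718152])}
top {'fx': 423.373765777031
[... 222 characters left out ...]
       [-0.99645561,  0.01743611, -0.08229336],
       [ 0.08225404, -0.00296164, -0.99660699]]), 't': array([-0.08010423,  0.51755767,  1.06862206])}
wrist {'fx': 371.75666282262586, 'fy': 371.75666282262586, 'cx': 278.59593617792785, 'cy': 203.78315791342115, 'distortion': array([-0.02145128,  0.        ,  0.        ,  0.        ,  0.        ]), 'mount': array([[ 3.50443740e-04,  9.46937842e-01,  3.21416552e-01,
        -8.36152258e-02],
       [ 4.25883636e-04, -3.21416684e-01,  9.46937767e-01,
        -1.43580767e-01],
       [ 9.99999848e-01, -1.94962362e-04, -5.15923796e-04,
         1.14099873e-03],
       [ 0.00000000e+00,  0.00000000e+00,  0.00000000e+00,
         1.00000000e+00]])}
```

View pics/scene0.png

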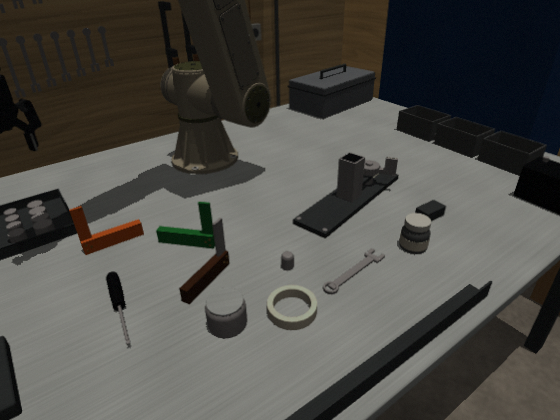

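View pics/top0.png

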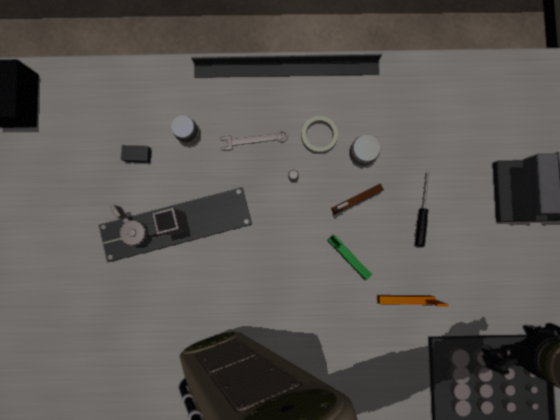

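View pics/wrist0.png

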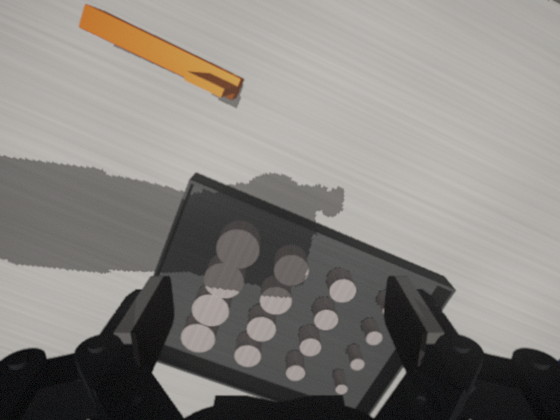

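The top view shows the jig at about (175,223), with its stud at (165,220) and lug at about (118,212). The dark brown square lies around (357,199), with its blade at the left end. I'll zoom in on both.

```bash
cat > h.py <<'E'
import numpy as np, cv2
from workcell import env
def K(m): return np.array([[m['fx'],0,m['cx']],[0,m['fy'],m['cy']],[0,0,1.]])
def ext(n,st=None):
    m=env.camera_model(n)
    if 'R' in m: return m,np.array(m['R']),np.array(m['t'])
    w,x,y,z=st['orientation']
    from scipy.spatial.transform import Rotation as Ro
    Rt=Ro.from_quat([x,y,z,w]).as_matrix(); M=np.array(m['mount'])
    Rc=Rt@M[:3,:3]; pc=Rt@M[:3,3]+st['tcp_pos']
    return m,Rc.T,-Rc.T@pc
def p2w(n,uv,z,st=None):
    m,R,t=ext(n,st)
    p=cv2.undistortPoints(np.array([[uv]],float),K(m),np.array(m['distortion']))[0,0]
    d=R.T@np.array([p[0],p[1],1]); c=-R.T@t
    return c+d*(z-c[2])/d[2]
def w2p(n,X,st=None):
    m,R,t=ext(n,st)
    return cv2.projectPoints(np.atleast_2d(np.array(X,float)),cv2.Rodrigues(R)[0],t,K(m),np.array(m['distortion']))[0][:,0]
E
python3 - <<'E'
import cv2
a=cv2.imread('pics/top0.png')
cv2.imwrite('pics/topjig.png',cv2.resize(a[175:275,90:260],None,fx=4.7,fy=4.7,interpolation=cv2.INTER_CUBIC))
b=a[165:225,315:395]; b=cv2.convertScaleAbs(b,alpha=2)
cv2.imwrite('pics/topsq.png',cv2.resize(b,None,fx=8,fy=8,interpolation=cv2.INTER_CUBIC))
E
```

```text
(no output)
```

View pics/topjig.png

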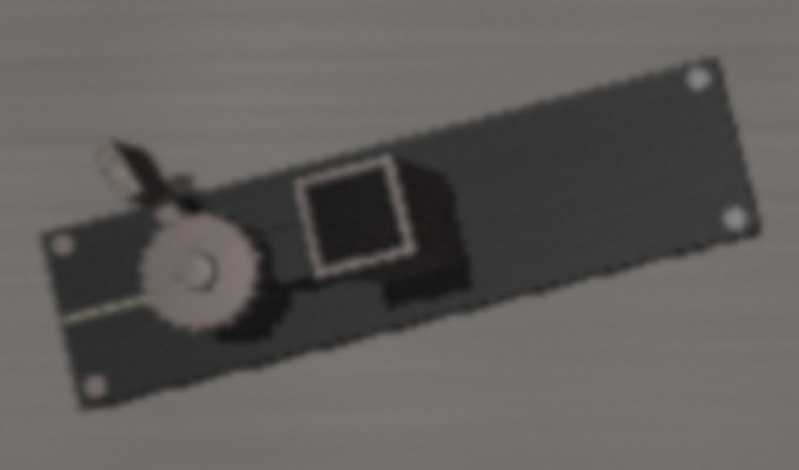

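View pics/topsq.png

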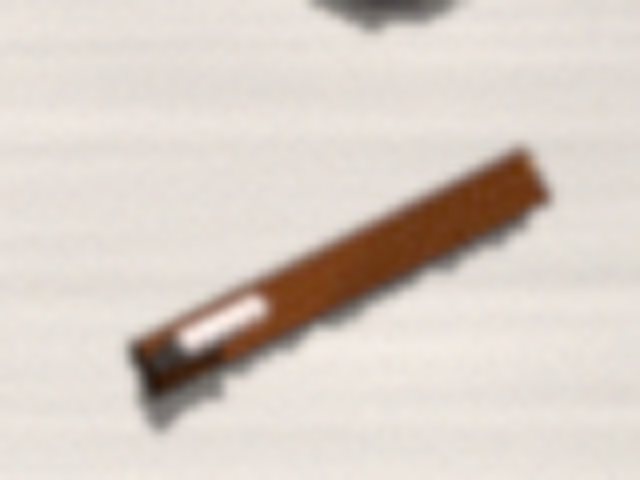

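```bash
cat > fit.py <<'E'
from h import *
from scipy.optimize import least_squares
def fit(n,P,U,x0,st=None):
    P=np.array(P,float);U=np.array(U,float)
    def W(q): 
        c,s=np.cos(q[2]),np.sin(q[2]); return np.c_[q[0]+c*P[:,0]-s*P[:,1],q[1]+s*P[:,0]+c*P[:,1],P[:,2]]
    r=least_squares(lambda q:(w2p(n,W(q),st)-U).ravel(),x0)
    return r.x,(w2p(n,W(r.x),st)-U)
if __name__=='__main__':
    z=.015
    U=np.array([(42,235),(716,58),(760,232),(82,408),(297,180),(391,154),(413,252),(317,278)])/4.7+[90,175]-.4
    P=[(-.2,.05,z),(.185,.05,z),(.185,-.05,z),(-.2,-.05,z),(-.025,.025,.13),(.025,.025,.13),(.025,-.025,.13),(-.025,-.025,.13)]
    q,r=fit('top',P,U,[.5,.3,-1.4]);print('jig',q,r.round(2))
    def J(x,y,z):
        c,s=np.cos(q[2]),np.sin(q[2]); return [q[0]+c*x-s*y,q[1]+s*x+c*y,z]
    lug=p2w('top',np.array((112,168))/4.7+[90,175]-.4,.102); ax=np.array(J(-.1,0,.102)); d=lug-ax
    print('lug',lug,'axis',ax,'r',np.hypot(*d[:2]),'collar',np.arctan2(d[1],d[0])-(q[2]+np.pi/2), 'axis seen',p2w('top',np.array((198,270))/4.7+[90,175]-.4,.075))
    U=np.array([(132,345),(520,145),(550,200),(155,395)])/8+[315,165]-.4
    P=[(0,.01,.036),(.14,.01,.036),(.14,-.01,.036),(0,-.01,.036)]
    q2,r=fit('top',P,U,[.5,-.1,-1.2]);print('sq',q2,r.round(2))
    print('camc',-np.array(env.camera_model('top')['R']).T@env.camera_model('top')['t'])
    for x in(0,.026):
      for z in(.036,.12):
        X=[q2[0]+np.cos(q2[2])*x,q2[1]+np.sin(q2[2])*x,z]; print((x,z),(w2p('top',X)-[315,165]+.4)*8)
    for n,nm in((q,'jig'),(q2,'sq')): print(nm,w2p('scene',[n[0],n[1],.13 if nm=='jig' else .12]))
    print(w2p('scene',J(*[-.1,0,.09])),w2p('scene',J(.185,.05,.015)),w2p('scene',J(.185,-.05,.015)))
E
python3 fit.py
```

```text
jig [ 0.48860082  0.18788999 -1.33173553] [[-0.59 -0.44]
 [ 0.26 -0.29]
 [ 0.42 -0.16]
 [-0.58  0.4 ]
 [-0.64  0.05]
 [ 0.33  0.13]
 [ 0.69  0.13]
 [ 0.06  0.1 ]]
lug [0.51712691 0.31938683 0.102     ] axis [0.4649218  0.28504607 0.102     ] r 0.06248729060276197 collar 0.34278136623963207 axis seen [0.46564095 0.28471805 0.075     ]
sq [ 0.51222317 -0.21119635 -1.12219959] [[-0.25 -0.45]
 [-0.07  0.04]
 [-0.17  0.1 ]
 [ 0.48  0.31]]
camc [ 0.42641327 -0.08595102  1.10770929]
(0, 0.036) [[144.43335478 369.43001086]]
(0, 0.12) [[177.30856901 345.96069136]]
(0.026, 0.036) [[217.1178505  332.79694535]]
(0.026, 0.12) [[256.08195838 306.26493466]]
jig [[349.81813968 157.28414484]]
sq [[219.40174809 216.74953449]]
[[367.64396528 158.17468717]] [[323.06696147 232.97968072]] [[290.44746778 218.41193789]]
```

```bash
cat > plan.py <<'E'
from h import *
from scipy.spatial.transform import Rotation as Ro
import sys
def tool():
    s=env.get_state(); w,x,y,z=s['orientation']; return s,Ro.from_quat([x,y,z,w]).as_matrix()
def to(target,zyaw=None):
    """shift (tool mm) and spin (deg) options to put TCP at target with tool z at world yaw zyaw"""
    s,R=tool(); d=R.T@(np.array(target)-s['tcp_pos'])*1e3
    y0=np.arctan2(R[1,2],R[0,2]); out=[]
    if zyaw is not None:
        for k in(0,np.pi):
            a=zyaw+k-y0; a=(a+np.pi)%(2*np.pi)-np.pi; out.append(round(float(-np.degrees(a)),1))
    print('shift',d.round(1),'spin opts',out,'| y down?',R[:,1].round(3),'x',R[:,0].round(3),'z',R[:,2].round(3),'q',s['joint_pos'].round(3),'t',round(float(s['clock']),2))
def at(q,x,y,z):
    c,s=np.cos(q[2]),np.sin(q[2]); return np.array([q[0]+c*x-s*y,q[1]+s*x+c*y,z])
JIG=[.4886,.1879,-1.3317]; SQ=[.5122,-.2112,-1.1222]
E
python3 - <<'E'
from plan import *
a=.343
lug=at(JIG,-.1-.06*np.sin(a),.06*np.cos(a),.16); print(lug, np.hypot(*lug[:2]))
to(lug,JIG[2]+a)   # z tangential: perpendicular to the radius
g=at(SQ,.088,0,.15);print(g);to(g,SQ[2]+np.pi/2)
E
```

```text
[0.51503624 0.31804181 0.16      ] 0.6053205148474959
shift [-599.6   71.6 -656.8] spin opts [-9.5, 170.5] | y down? [-0.     0.001 -1.   ] x [-0.914 -0.405 -0.   ] z [ 0.405 -0.914 -0.001] q [-1.294  0.314  0.045  1.304 -0.     1.431] t 0.15
[ 0.5503657 -0.290493   0.15     ]
shift [-385.6   80.8  -86.1] spin opts [-91.8, 88.2] | y down? [-0.     0.001 -1.   ] x [-0.914 -0.405 -0.   ] z [ 0.405 -0.914 -0.001] q [-1.294  0.314  0.045  1.304 -0.     1.431] t 0.15
```

```bash
python3 -m inch '[[[-27,-2,-30,-8.5],[-54,-4,-60,-17],[-81,-6,-90,-25.5],[-108,-8,-120,-34],[-135,-10,-150,-42.5],[-162,-12,-180,-51],[-189,-14,-210,-59.5],[-216,-16,-240,-68],[-243,-18,-270,-76.5],[-270,-20,-300,-85]]]' 45 40
python3 - <<'E'
from plan import *
a=.343
lug=at(JIG,-.1-.06*np.sin(a),.06*np.cos(a),.16)
to(lug,JIG[2]+a)
E
```

```text
clock: 1.15
tcp_pos: [0.3582, -0.1406, 0.2513]
orientation: [0.576, -0.576, 0.409, -0.41]
wrist_force: [0.9, -0.4, 0.1]
finger_gap: 0.0453
shift [-381.5   91.3  298.9] spin opts [75.9, -104.1] | y down? [ 0. -0. -1.] x [ 0.329 -0.944  0.   ] z [0.944 0.329 0.   ] q [-0.583 -0.063 -0.341  1.293 -0.     0.652] t 1.15
```

```bash
python3 -m inch '[[[-38,0,30,-8.5],[-76,0,60,-17],[-114,0,90,-25.5],[-152,0,120,-34],[-190,0,150,-42.5],[-228,0,180,-51],[-266,0,210,-59.5],[-304,0,240,-68],[-342,0,270,-76.5],[-380,0,300,-85]]]'
python3 -m inch '[[[0,20,0,-8],[0,40,0,-16],[0,60,0,-19],[0,75,0,-19]]]'
python3 - <<'E'
from plan import *
a=.343
lug=at(JIG,-.1-.06*np.sin(a),.06*np.cos(a),.071)
to(lug,JIG[2]+a)
s=env.get_state(); im=env.read_camera('wrist'); cv2.imwrite('pics/w1.png',im)
X=[at(JIG,-.1-r*np.sin(a)+t*np.cos(a),r*np.cos(a)+t*np.sin(a),.102) for r in(.044,.076) for t in(-.006,.006)]
print(w2p('wrist',X,s))
E
```

```text
clock: 2.15
tcp_pos: [0.5192, 0.3165, 0.2509]
orientation: [-0.702, 0.702, 0.088, -0.088]
wrist_force: [1.4, -0.9, 0.3]
finger_gap: 0.0448
clock: 2.55
tcp_pos: [0.5183, 0.3144, 0.1742]
orientation: [-0.678, 0.678, 0.2, -0.202]
wrist_force: [0.7, -1.1, 0.1]
finger_gap: 0.0452
shift [ -0.5 103.2   4.8] spin opts [179.6, -0.4] | y down? [-0.002 -0.001 -1.   ] x [ 0.839  0.544 -0.002] z [-0.544  0.839  0.   ] q [ 0.413  0.396  0.026  1.202 -0.    -0.163] t 2.55
[[298.21943758 191.5477056 ]
 [278.41962649 191.68113074]
 [297.71428745 239.981635  ]
 [278.77159638 240.10862144]]
```

View pics/w1.png

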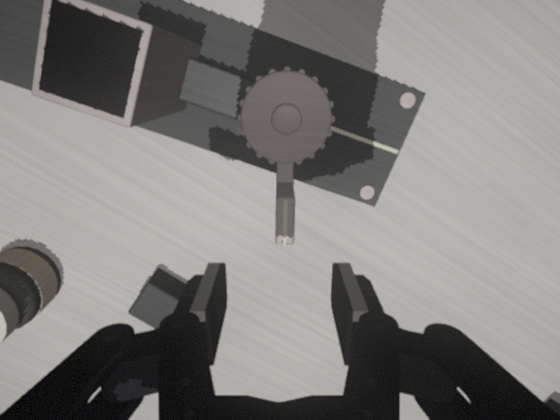

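```bash
python3 -m inch '[[[0,30,4,0],[0,60,4,0],[0,90,4,0],[0,102,4,0]]]'
python3 -m inch '[[[0,0,0,0],[0,0,0,0],[0,0,0,0],[0,0,0,0],[0,0,0,0]]]' 0 40
python3 - <<'E'
from plan import *
s,R=tool(); ax=at(JIG,-.1,0,0); d=s['tcp_pos']-ax; print('r',np.hypot(*d[:2]),'collar',np.arctan2(d[1],d[0])-JIG[2]-np.pi/2,'from tool', np.arctan2(R[1,0],R[0,0])-JIG[2]-np.pi/2, s['joint_pos'])
# arc rows
E
```

```text
clock: 3.0
tcp_pos: [0.5151, 0.3169, 0.0715]
orientation: [-0.678, 0.678, 0.198, -0.202]
wrist_force: [-0.6, -0.3, -0.7]
finger_gap: 0.045
clock: 3.5
tcp_pos: [0.5177, 0.3187, 0.0758]
orientation: [0.679, -0.678, -0.201, 0.199]
wrist_force: [-1.5, 2.6, 4.0]
finger_gap: 0.0112
r 0.06255245968856864 collar 0.3288397938359022 from tool 0.3349621840758945 [ 4.19450702e-01  4.59730397e-01 -1.29524707e-01  9.78886582e-01
  8.55629816e-04 -1.54607275e-01]
```

```bash
python3 - <<'E'
import numpy as np
for k in range(1,11):
    f=np.radians(7.08*k); print([round(60*(np.cos(f)-1),1),0,round(60*np.sin(f),1),round(-7.08*k,1)])
E
```

```text
[np.float64(-0.5), 0, np.float64(7.4), -7.1]
[np.float64(-1.8), 0, np.float64(14.7), -14.2]
[np.float64(-4.1), 0, np.float64(21.7), -21.2]
[np.float64(-7.2), 0, np.float64(28.5), -28.3]
[np.float64(-11.1), 0, np.float64(34.8), -35.4]
[np.float64(-15.7), 0, np.float64(40.5), -42.5]
[np.float64(-21.1), 0, np.float64(45.7), -49.6]
[np.float64(-27.0), 0, np.float64(50.1), -56.6]
[np.float64(-33.4), 0, np.float64(53.8), -63.7]
[np.float64(-40.3), 0, np.float64(56.7), -70.8]
```

```bash
python3 -m inch '[[[-0.5,0,7.5,-7],[-2,0,14.5,-14],[-4,0,21.5,-21],[-7,0,28.5,-28],[-11,0,35,-35.5],[-15.5,0,40.5,-42.5]]]'
python3 -m inch '[[[0,0,0,0]]]'
python3 - <<'E'
from plan import *
s,R=tool(); ax=at(JIG,-.1,0,0); d=s['tcp_pos']-ax; print('r',np.hypot(*d[:2]),'collar',np.arctan2(d[1],d[0])-JIG[2]-np.pi/2,'from tool', np.arctan2(R[1,0],R[0,0])-JIG[2]-np.pi/2, s['wrist_force'],s['joint_pos'])
E
```

```text
clock: 4.1
tcp_pos: [0.4825, 0.3445, 0.0758]
orientation: [0.558, -0.558, -0.435, 0.433]
wrist_force: [-2.2, 2.4, 4.6]
finger_gap: 0.0112
clock: 4.2
tcp_pos: [0.4824, 0.3446, 0.0758]
orientation: [-0.559, 0.559, 0.434, -0.432]
wrist_force: [-1.2, 3.0, 5.4]
finger_gap: 0.0116
r 0.06203818082717511 collar 1.0464876378566217 from tool 1.0783540742308455 [-1.16470789  3.01644677  5.42490315] [ 4.84701325e-01  4.33105331e-01 -1.72266674e-01  9.62268608e-01
  4.56120857e-04 -8.32745861e-01]
```

```bash
python3 -m inch '[[[-0.5,0,7.5,-7],[-2,0,15,-14.5],[-4.5,0,22.5,-22],[-7.5,0,29,-29],[-7.5,0,29,-29]]]'
python3 - <<'E'
from plan import *
s,R=tool(); ax=at(JIG,-.1,0,0); d=s['tcp_pos']-ax; print('r',np.hypot(*d[:2]),'collar',np.arctan2(d[1],d[0])-JIG[2]-np.pi/2,'from tool', np.arctan2(R[1,0],R[0,0])-JIG[2]-np.pi/2, s['wrist_force'],s['joint_pos'])
cv2.imwrite('pics/w2.png',env.read_camera('wrist'))
E
```

```text
clock: 4.7
tcp_pos: [0.4524, 0.3448, 0.0758]
orientation: [-0.433, 0.433, 0.56, -0.558]
wrist_force: [-3.0, 5.1, 5.5]
finger_gap: 0.011
r 0.061016898184281146 collar 1.5385487596437137 from tool 1.5833734038612626 [-2.9748571   5.10495158  5.53614757] [ 0.50925874  0.39137117 -0.23766948  0.93846342  0.00156628 -1.31320514]
```

View pics/w2.png

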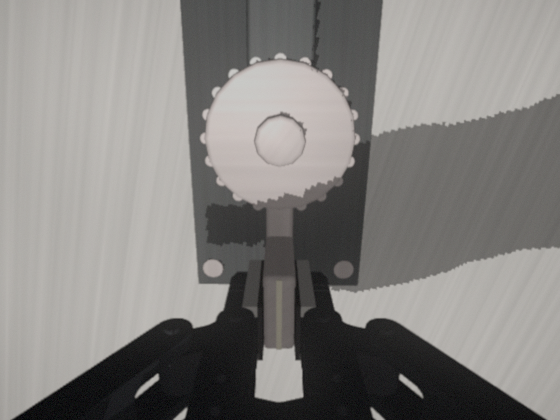

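```bash
python3 -m inch '[[[0,0,0,0],[0,0,0,0],[0,0,0,0],[0,-40,0,0],[0,-80,0,0],[0,-120,0,0],[0,-165,0,0],[0,-165,0,0]]]' 45 40
python3 - <<'E'
from plan import *
cv2.imwrite('pics/w3.png',env.read_camera('wrist'))
g=at(SQ,.088,0,.15);print(g);to(g,SQ[2]+np.pi/2)
E
```

```text
clock: 5.55
tcp_pos: [0.455, 0.3447, 0.2459]
orientation: [-0.432, 0.436, 0.562, -0.555]
wrist_force: [0.6, 0.2, -0.0]
finger_gap: 0.0452
[ 0.5503657 -0.290493   0.15     ]
shift [-638.8   91.6   64.3] spin opts [168.6, -11.4] | y down? [ 0.006  0.003 -1.   ] x [-0.247  0.969  0.001] z [-0.969 -0.247 -0.007] q [ 5.080e-01  2.940e-01  4.800e-02  1.318e+00 -1.000e-03 -1.313e+00] t 5.6
```

View pics/w3.png

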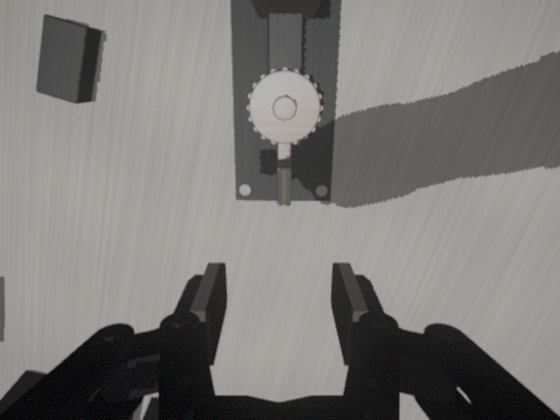

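The lug now points along the plate's centreline: lug and hub are both at about column 284, midway between the plate edges at 237 and 333. Next I'll move to the square.

```bash
python3 -m inch '[[[-43,0,4,-1],[-86,0,8,-2],[-129,0,12,-3],[-172,0,16,-4],[-215,0,20,-5],[-258,0,24,-6],[-301,0,28,-7],[-344,0,32,-8],[-387,0,36,-9],[-430,0,40,-10]]]'
python3 -m inch '[[[-42,8,1,-1],[-84,16,3,-1.5],[-126,24,5,-1.5],[-168,32,7,-1.5],[-200,40,8,-1.5],[-200,40,8,-1.5]]]'
python3 - <<'E'
from plan import *
g=at(SQ,.088,0,.15);print(g);to(g,SQ[2]+np.pi/2)
s=env.get_state(); cv2.imwrite('pics/w4.png',env.read_camera('wrist'))
X=[at(SQ,*p) for p in((0,.01,.036),(.14,.01,.036),(.14,-.01,.036),(0,-.01,.036),(0,0,.12),(.026,0,.12))]
print(w2p('wrist',X,s))
E
```

```text
clock: 6.6
tcp_pos: [0.5192, -0.0849, 0.2377]
orientation: [0.384, -0.382, -0.594, 0.595]
wrist_force: [-0.3, 0.9, -0.4]
finger_gap: 0.0453
clock: 7.2
tcp_pos: [0.5947, -0.2723, 0.1947]
orientation: [0.378, -0.375, -0.598, 0.599]
wrist_force: [0.4, 0.1, -1.2]
finger_gap: 0.0446
[ 0.5503657 -0.290493   0.15     ]
shift [ 2.6 44.9 47.7] spin opts [179.9, -0.1] | y down? [-0.004  0.001 -1.   ] x [-0.432  0.902  0.003] z [-0.902 -0.432  0.003] q [-5.510e-01  4.850e-01  2.130e-01  1.303e+00 -1.000e-03 -2.569e+00] t 7.2
[[320.14379469 277.12100475]
 [326.08118888 122.84121316]
 [351.00860765 122.81088088]
 [341.78896994 277.00554893]
 [347.14754331 337.2578734 ]
 [349.40807972 306.00180691]]
```

View pics/w4.png

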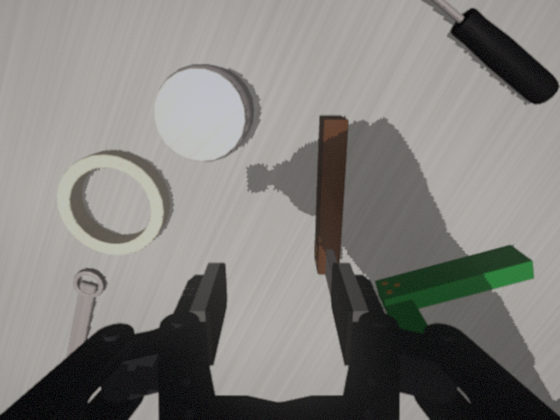

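```bash
python3 -m inch '[[[1,20,24,0],[2,35,46,0],[2,35,46,0],[2,35,46,0]]]'
python3 - <<'E'
from plan import *
g=at(SQ,.088,0,.15);print(g);to(g,SQ[2]+np.pi/2)
s=env.get_state(); im=env.read_camera('wrist'); cv2.imwrite('pics/w5.png',im)
print(s['tcp_pos'],s['orientation'])
X=[at(SQ,*p) for p in((0,.01,.036),(.14,.01,.036),(.14,-.01,.036),(0,-.01,.036))]
print(w2p('wrist',X,s))
c=cv2.convertScaleAbs(im[60:320,200:380],alpha=1.6); cv2.imwrite('pics/w5c.png',cv2.resize(c,None,fx=2.3,fy=2.3,interpolation=cv2.INTER_CUBIC))
E
```

```text
clock: 7.65
tcp_pos: [0.5525, -0.2858, 0.1642]
orientation: [-0.376, 0.375, 0.599, -0.599]
wrist_force: [-0.2, -0.0, 0.1]
finger_gap: 0.0449
[ 0.5503657 -0.290493   0.15     ]
shift [-3.3 14.2  4. ] spin opts [-179.8, 0.2] | y down? [-0.001  0.001 -1.   ] x [-0.436  0.9    0.001] z [-0.9   -0.436  0.   ] q [-0.606  0.43   0.052  1.194  0.    -2.629] t 7.65
[ 0.55249016 -0.28575824  0.16421159] [-0.37575123  0.3750291   0.59936726 -0.59910189]
[[272.09008585 289.68793477]
 [271.49093059 119.46392618]
 [299.36489744 119.53823852]
 [295.93071099 289.72218913]]
```

View pics/w5c.png

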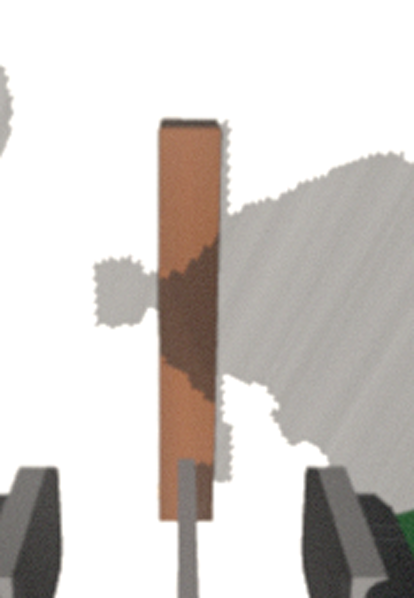

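```bash
python3 - <<'E'
from plan import *
from fit import fit
s=env.get_state()
s=dict(s); s['tcp_pos']=np.array([.55249,-.285758,.164212])
U=[(269.6,286),(269.6,115.2),(296.1,115.2),(292.2,286)]
P=[(0,.01,.036),(.14,.01,.036),(.14,-.01,.036),(0,-.01,.036)]
q,r=fit('wrist',P,np.array(U)-.3,SQ,s);print(q,r.round(1))
qm=(q+np.array(SQ))/2
for w in(q,qm): to(at(w,.088,0,.006),w[2]+np.pi/2)
E
```

```text
[ 0.51642712 -0.21323491 -1.12710774] [[-0.7  0.4]
 [-0.7 -0.5]
 [ 0.7 -0.2]
 [ 0.7  0.6]]
shift [ -6.2 158.9   2.3] spin opts [-179.5, 0.5] | y down? [ 0.001 -0.    -1.   ] x [-0.437  0.9   -0.001] z [-0.9   -0.437 -0.001] q [-0.606  0.43   0.054  1.194  0.    -2.629] t 7.7
shift [ -4.4 158.9   3.6] spin opts [-179.7, 0.3] | y down? [ 0.001 -0.    -1.   ] x [-0.437  0.9   -0.001] z [-0.9   -0.437 -0.001] q [-0.606  0.43   0.054  1.194  0.    -2.629] t 7.7
```

```bash
python3 -m inch '[[[-6,40,2.5,0.5],[-6,80,2.5,0.5],[-6,120,2.5,0.5],[-6,145,2.5,0.5],[-6,157,2.5,0.5],[-6,157,2.5,0.5]]]'
python3 -m inch '[[[0,0,0,0],[0,0,0,0],[0,0,0,0],[0,0,0,0],[0,0,0,0]]]' 0 80
python3 - <<'E'
from plan import *
cv2.imwrite('pics/w6.png',env.read_camera('wrist'));cv2.imwrite('pics/s6.png',env.read_camera('scene')[150:350,100:350].repeat(3,0).repeat(3,1)[:600,:800])
E
```

```text
clock: 8.3
tcp_pos: [0.5535, -0.2923, 0.0063]
orientation: [-0.378, 0.377, 0.598, -0.598]
wrist_force: [-0.5, -0.0, 0.6]
finger_gap: 0.0451
clock: 8.8
tcp_pos: [0.5552, -0.2942, 0.0098]
orientation: [-0.376, 0.38, 0.598, -0.598]
wrist_force: [0.3, 1.3, 7.0]
finger_gap: 0.0186
```

View pics/w6.png

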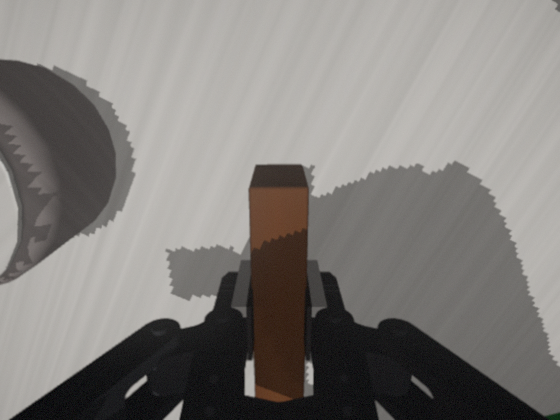

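View pics/s6.png

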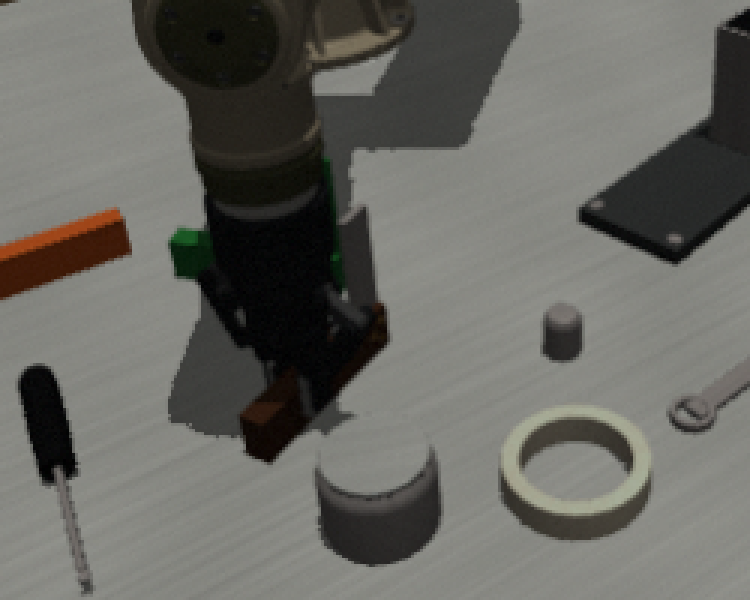

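```bash
python3 -m inch '[[[0,-30,0,0],[0,-65,0,0],[0,-110,0,0],[0,-160,0,0],[0,-160,0,0]]]'
python3 - <<'E'
from plan import *
for x in(.155,):
    g=at(JIG,x,0,.12);print(g);to(g,JIG[2]+np.pi/2)
E
```

```text
clock: 9.4
tcp_pos: [0.557, -0.2958, 0.176]
orientation: [0.373, -0.383, -0.597, 0.598]
wrist_force: [1.1, -0.1, -2.3]
finger_gap: 0.0187
[0.52530784 0.03730938 0.12      ]
shift [ 315.2   52.9 -113.8] spin opts [-168.3, 11.7] | y down? [ 0.011 -0.008 -1.   ] x [-0.429  0.903 -0.012] z [-0.903 -0.429 -0.007] q [-0.615  0.429  0.079  1.207 -0.    -2.629] t 9.4
```

```bash
python3 -m inch '[[[35,0,-13,1.5],[70,0,-26,3],[105,0,-39,4.5],[140,0,-52,6],[175,0,-65,7.5],[210,0,-78,9],[245,10,-90,10.5],[280,20,-102,11.5],[305,30,-112,11.5],[315,40,-114,11.5]]]'
python3 -m inch '[[[0,0,0,0],[0,0,0,0]]]'
python3 - <<'E'
from plan import *
g=at(JIG,.155,0,.12);print(g);to(g,JIG[2]+np.pi/2)
s=env.get_state();print(s['tcp_pos'])
a=env.read_camera('top');b=env.read_camera('scene')
cv2.imwrite('pics/t7.png',a)
cv2.imwrite('pics/t7c.png',cv2.resize(a[170:280,130:300],None,fx=4.6,fy=4.6,interpolation=cv2.INTER_CUBIC))
cv2.imwrite('pics/s7c.png',cv2.resize(b[100:250,240:440],None,fx=4,fy=4,interpolation=cv2.INTER_CUBIC))
E
```

```text
clock: 10.4
tcp_pos: [0.5204, 0.0426, 0.1265]
orientation: [0.435, -0.435, -0.557, 0.557]
wrist_force: [0.0, -0.2, -3.6]
finger_gap: 0.0189
clock: 10.6
tcp_pos: [0.5212, 0.0396, 0.127]
orientation: [0.436, -0.436, -0.556, 0.557]
wrist_force: [0.5, -0.5, -3.5]
finger_gap: 0.0184
[0.52530784 0.03730938 0.12      ]
shift [-3.2  7.  -3.4] spin opts [-179.8, 0.2] | y down? [-0.001 -0.001 -1.   ] x [-0.24   0.971 -0.001] z [-0.971 -0.24   0.001] q [-7.700e-02  2.700e-01 -2.770e-01  1.025e+00 -1.000e-03 -1.890e+00] t 10.6
[0.52121615 0.0395647  0.12703537]
```

View pics/t7c.png

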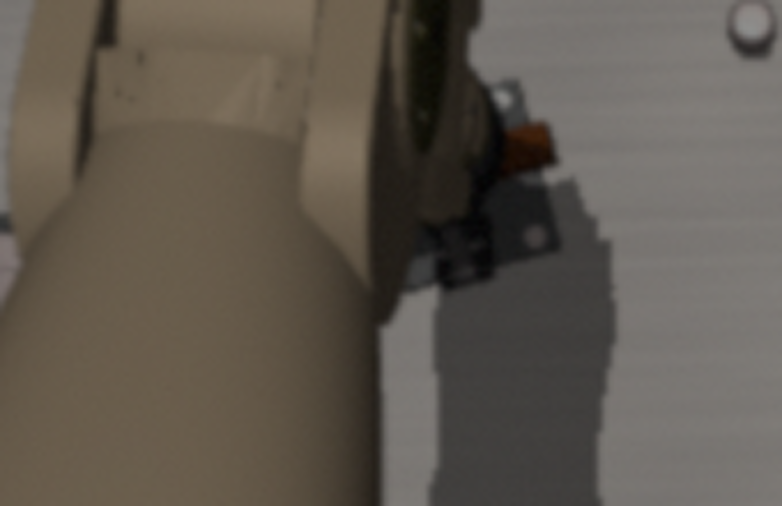

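View pics/s7c.png

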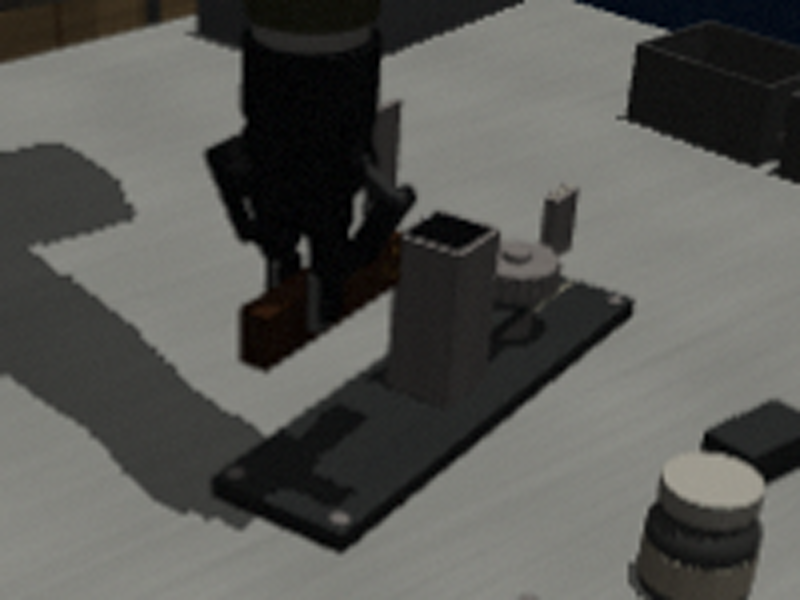

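```bash
python3 -m inch '[[[-1,25,-2,0],[-2,55,-3.5,0],[-2,80,-3.5,0],[-2,94,-3.5,0],[-2,94,-3.5,0]]]'
python3 - <<'E'
from plan import *
g=at(JIG,.115,0,.025);to(g,JIG[2]+np.pi/2)
s=env.get_state();print(s['tcp_pos'],s['wrist_force'])
b=env.read_camera('scene')
cv2.imwrite('pics/s8c.png',cv2.resize(b[100:250,240:440],None,fx=4,fy=4,interpolation=cv2.INTER_CUBIC))
b=env.read_camera('wrist');cv2.imwrite('pics/w8.png',b)
print(w2p('wrist',[at(JIG,.185,.05,.015),at(JIG,.185,-.05,.015)],s))
E
```

```text
clock: 11.2
tcp_pos: [0.524, 0.0379, 0.0316]
orientation: [0.437, -0.436, -0.556, 0.557]
wrist_force: [-0.7, 0.8, -3.3]
finger_gap: 0.0188
shift [39.1  6.6 -1.2] spin opts [-179.9, 0.1] | y down? [-0.003 -0.    -1.   ] x [-0.238  0.971  0.001] z [-0.971 -0.238  0.003] q [-0.08   0.37  -0.397  0.807 -0.    -1.891] t 11.2
[0.52404553 0.03788164 0.03159818] [-0.70534282  0.81544321 -3.30878083]
[[168.42687485 200.4239051 ]
 [388.56653578 200.2758781 ]]
```

View pics/s8c.png

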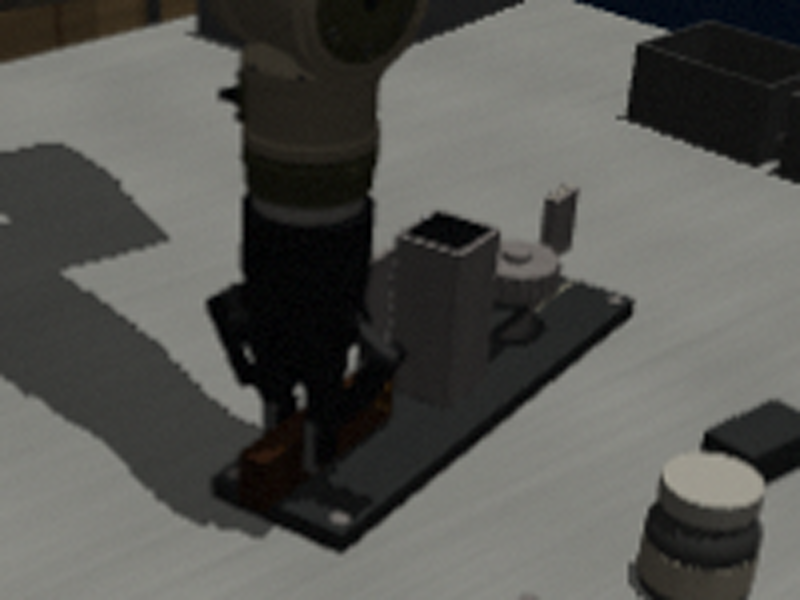

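View pics/w8.png

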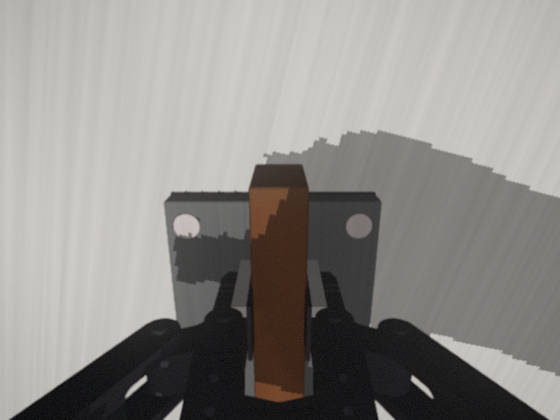

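```bash
python3 -m inch '[[[10,2,1,0],[20,4,2,0],[28,4,2,0],[32,4,2,0],[32,4,2,0]]]'
python3 -m inch '[[[2,0,0,0],[4,0,0,0],[4,0,0,0]]]'
python3 -m inch '[[[2,0,0,0],[4,0,0,0],[4,0,0,0]]]'
```

```text
clock: 11.8
tcp_pos: [0.5155, 0.0707, 0.0296]
orientation: [-0.435, 0.436, 0.557, -0.557]
wrist_force: [-1.2, -0.5, -3.6]
finger_gap: 0.0185
clock: 12.1
tcp_pos: [0.5147, 0.0736, 0.0293]
orientation: [0.436, -0.436, -0.557, 0.557]
wrist_force: [0.1, 0.0, -4.4]
finger_gap: 0.018
clock: 12.4
tcp_pos: [0.5142, 0.0758, 0.0294]
orientation: [0.435, -0.437, -0.556, 0.557]
wrist_force: [1.0, -6.0, -3.1]
finger_gap: 0.019
```

```bash
python3 -m inch '[[[-2,2,0,0],[-2,4,0,0],[-2,4,0,0]]]'
python3 -m inch '[[[0,2,0,0],[0,4,0,0],[0,4,0,0]]]'
python3 - <<'E'
from plan import *
s=env.get_state();print(s['tcp_pos'],s['wrist_force'],s['ft_torque'])
E
```

```text
clock: 12.7
tcp_pos: [0.514, 0.0756, 0.0249]
orientation: [0.436, -0.436, -0.557, 0.557]
wrist_force: [0.0, 0.2, -3.9]
finger_gap: 0.0191
clock: 13.0
tcp_pos: [0.5141, 0.0757, 0.0246]
orientation: [-0.435, 0.436, 0.557, -0.557]
wrist_force: [-10.5, -0.6, 26.6]
finger_gap: 0.0189
[0.51413041 0.07565345 0.02464475] [-10.52149932  -0.55778135  26.58386404] [-3.50638435e-01  2.13595531e+00  1.30465715e-04]
```

```bash
python3 -m inch '[[[1,-1,-0.5,0],[2,-1,-1,0],[3,-1,-1,0],[4,-1,-1,0],[4,-1,-1,0]]]'
python3 - <<'E'
from plan import *
s=env.get_state();print(s['tcp_pos'],s['wrist_force'],s['ft_torque'])
print(tool()[1].round(4))
E
```

```text
clock: 13.5
tcp_pos: [0.5143, 0.0758, 0.0247]
orientation: [0.434, -0.439, -0.554, 0.559]
wrist_force: [-6.8, -15.8, 18.9]
finger_gap: 0.0182
[0.51429239 0.07582441 0.02469909] [ -6.78815973 -15.84935017  18.91691035] [-2.79772767  1.63322461  0.18637687]
[[-2.379e-01  9.000e-04 -9.713e-01]
 [ 9.712e-01 -8.700e-03 -2.379e-01]
 [-8.700e-03 -1.000e+00  1.200e-03]]
```

```bash
python3 - <<'E'
from plan import *
b=env.read_camera('scene')
cv2.imwrite('pics/s9c.png',cv2.resize(cv2.convertScaleAbs(b[110:250,260:420],alpha=2),None,fx=4.2,fy=4.2,interpolation=cv2.INTER_CUBIC))
cv2.imwrite('pics/w9.png',env.read_camera('wrist'))
for i in range(3):
    print(tool()[1][:,1].round(4), env.get_state()['wrist_force'].round(1)); env.read_camera('top')
s=env.get_state();print(w2p('wrist',[at(JIG,.185,.05,.015),at(JIG,.185,-.05,.015)],s))
E
```

```text
[ 9.0e-04 -8.4e-03 -1.0e+00] [ -7.  -14.8  18.1]
[ 9.0e-04 -8.4e-03 -1.0e+00] [ -7.3 -15.8  19.2]
[ 9.0e-04 -8.4e-03 -1.0e+00] [ -7.  -15.5  19. ]
[[154.18820577 113.57203293]
 [400.9553196  113.67806144]]
```

View pics/s9c.png

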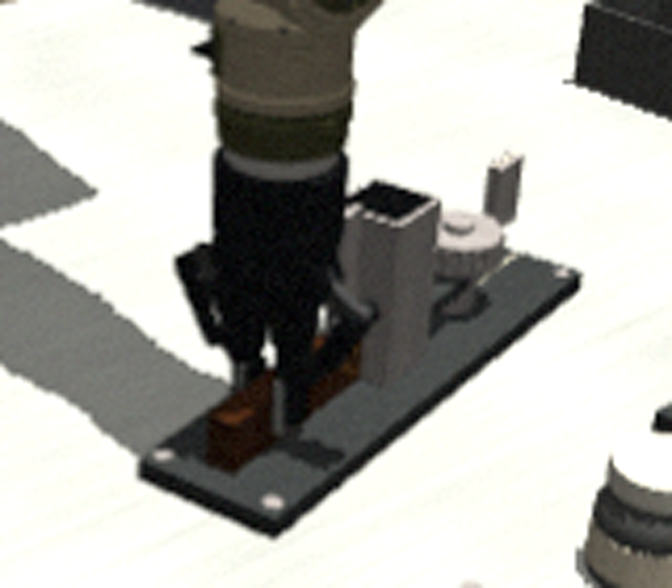

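View pics/w9.png

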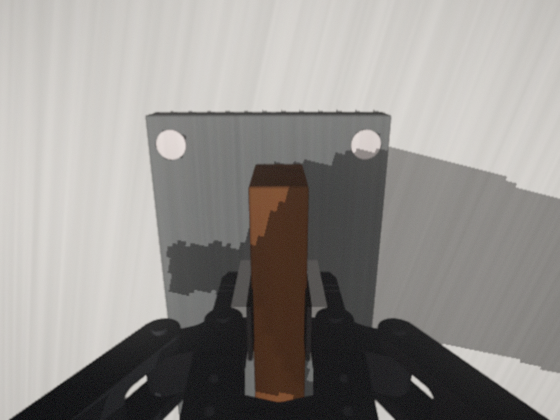

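```bash
python3 -m inch '[[[0,0.5,0,0],[0,0.5,0,0],[0,0.5,0,0]]]'; python3 - <<'E'
from plan import *
s=env.get_state();print(s['wrist_force'],tool()[1][:,1].round(4),s['tcp_pos'])
a=at(JIG,.115,0,.025);print('tcp in jig x', .115-(s['tcp_pos']-a)@tool()[1][:,0])
print(env.hand_in())
E
```

```text
clock: 14.05
tcp_pos: [0.5143, 0.0758, 0.0247]
orientation: [0.434, -0.439, -0.554, 0.558]
wrist_force: [-8.0, -16.2, 23.7]
finger_gap: 0.0188
[ -7.9775556  -16.19895008  23.68231502] [ 0.001  -0.0084 -1.    ] [0.51427915 0.07582714 0.02468964]
tcp in jig x 0.11496195256192887
the job is handed in; nothing more can be done
None
```

The collar is turned to the locked mark and the try square is pressed into the corner, still gripped. I handed the job in at about 14 s of the 54 s allowed.

- **Collar:** I gripped the lug and turned it from about 0.34 rad to about 1.54–1.58 rad (target 1.571). The tool's position gave 1.54 and its orientation gave 1.58. After release, the wrist picture showed the lug, the hub and the plate's centreline in line.
- **Square:** I gripped the dark wooden square's stock, lifted it clear of everything and lowered it onto the free half of the plate. I then pushed it against the stud and down onto the plate.
- **Last readings:** About 16 N against the stud and 24 N on the plate, steady over the last half second. The tool tip stopped where seating predicts: 115 mm from the stud's centre along the plate and 24.7 mm up. It sits about 2.5 mm off the middle of the corner line, within the 20 mm allowed.

**Checks that were less clean:**
- The tool leans about 0.5° towards the stud under load. It leaned by nearly as much when it gripped the square flat on the bench, so I put any tilt left in the square at about 0.2°.
- There is a sideways force of about 8 N, most likely friction on the plate.
- The gripper hid the line where the square meets the plate and stud. I judged flushness from forces and positions, not from a picture.

I saw no contact with the other things on the bench, but I did not compare their positions before and after.

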